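Pack the mount kit: carton under the saddle bracket

ROBOT

A 7-joint arm with a two-finger parallel gripper is mounted at the origin on the work surface; the furniture and walls round the work are solid. World frame = base frame: x ahead of the robot, y to its left, z up, the work surface at z = 0. Lengths are in m, angles in rad, forces in N, time in s.
With the tool pointing down it reaches from about 0.4 to 0.85 m from the base axis. Payload 6.9 kg.
Tool frame: the origin (TCP) lies on the centre line of the jaws, within the pads' length; the fingertips stand 19 mm ahead of it and the grasp point (between the pads) is the TCP (env.tip_extent is the distance from the TCP to the fingertips, in m); z points along the fingers, y is the line along which they close (so a half turn about z gives the same grasp; the last joint's range is limited). The gripper opens to 85 mm and grips with 20 to 120 N. Pads are 22 mm wide; open, the fingers measure 114 mm over their backs; the gripper's body (76 mm by 85 mm) begins 54 mm behind the grasp point. The pads swing forward as they close: fully open they stand 13 mm farther back than shut.
Start: joints at [-1.236, 0.507, -0.238, 1.5, 0.126, 1.149, -0.155], TCP at [0.142, 0.609, 0.25] pointing down, gripper open.
Joint ranges: [-3.08, 3.08], [-0.24, 2.05], [-1.43, 1.35], [0, 2.5], [-1.52, 4.66], [0.17, 1.96], [-2.89, 2.89]. Speed limits (rad/s): [2.39, 2.39, 3.14, 3.14, 3.14, 3.14, 3.14].

INTERFACE

Orientations are given as a unit quaternion [w, x, y, z].
In Python, from workcell import env gives the robot as it stands.
- The arm moves only by the shell command python3 -m creep 'ROWS' [OPENING] [FORCE]. ROWS is JSON, one flat list of numbers, 4 for each row, row after row: the shift along the tool's x, y, z in mm, then the turn about the tool's z in degrees. In form: [tx, ty, tz, twist, tx, ty, tz, twist, ...]. A call has exactly 5 rows; each row shifts and turns the commanded pose from where the row before left it, along the tool's axes as they then stand; what a row does not reach is not made up. A row lasts 1/12 s, in which the tool goes at most 41.7 mm and 7.16 degrees, less where a joint would pass 70% of its speed; a pose out of reach is approached as far as the arm can. A call with a gripper value outside its range is refused whole. OPENING is the closure, from 0 (fully open) to 1 (shut), set as the call begins (- or left out, the last holds). The fingers move at their own pace and stop on an object; FORCE is the grip in N (left out, the last holds). Time passes only in rows, so rows that do not move let the fingers close, or fill a call up. It gives the time, the measured TCP pose, the force, the opening and the grip force at its end, in the units of the state.
- env.state(): the state, without advancing time (a new reading comes with each control period).
- env.capture(name): name is "scene" or "top" or "wrist"; returns (picture, depth): 384x512x3 uint8, blue, green, red; 384x512 float32, m along the optical axis (not along the pixel's ray), 0 where there is no reading.
- env.calibration(name): a dict with "fx", "fy", "cx", "cy" (pixels), "R" (3x3) and "t" (3): a world point X has camera coordinates R X + t; the wrist camera has in their place "hand_eye" (4x4, takes a point from camera to tool coordinates, whose origin is the TCP and whose axes are the flange's). Camera axes: x right, y down, z forward; pixel columns grow to the right and rows downward; lengths in m; the calibration is good to about 2 mm. The wrist camera is an equidistant fisheye: a pixel r from the principal point sees the ray r / f radians off the axis. A picture is of the moment at which its call begins: read the wrist's pose just before it. calibration takes no time and is no camera call.
- env.finish_job(): hands the job in; it is judged then, once.
The state is a dict: "time_s": time; "qpos": joint angles; "joint_velocities": joint speeds; "effort": joint torques, N m; "tool_pos": TCP position; "tool_rot": TCP orientation; "contact_force": force on the tool from outside, world axes, zero at the start; "wrist_torque": the same for the moment, N m; "width": finger opening in m; "grasp_force": force on a finger pad.
Only numpy, scipy, OpenCV 4.12 (cv2) and the standard library are available. Lean on these libraries where they do the work, as an engineer would, in place of code of your own. Each camera call takes 0.05 s, during which the arm holds its last target. There are 200 camera calls.

TASK

Pack the engine-mount kit into the blue parts bin: both the small brown carton and the tall yellow saddle bracket must fit in it, and they only do so with the carton standing upright flat on the bin's floor and the bracket standing astride it, both its legs on the floor. Leave the low black bracket where it is; it is too low to clear the carton.

Things in the scene. Friction and masses are not known exactly. Their poses are not given: they have to be found in the camera images.
- bin: open-topped blue plastic bin fixed to the bench, outside 110 (its x) x 166 (its y, the long way) x 75 mm high, plus a rim lip and ribs that stand out up to 5 mm; walls and floor 5 mm thick, so inside it is 100 x 156 x 70 mm deep. Origin: centre of its underside, on the bench; z up.
- bin_floor (a point): centre of the bin's inner floor, 5 mm above the bench; axes as the bin's (y along its length).
- carton: small brown cardboard carton, a closed rigid box 51 (its x) x 62 (its y) x 52 mm high, 0.16 kg, standing upright on the bench. Origin: centre of its underside; z up. It may stand in the bin turned either way.
- tall_bracket: tall yellow saddle bracket, 0.4 kg: an upside-down U, 66 wide (x), 130 mm long (y), on two full-width legs 8 mm thick, one at each y end; bridge underside 60, top 68 mm above the feet; clear span below 114 mm (y), open at both x sides. A lug to grip stands on mid-bridge. Origin: centre between the feet, at their underside; z up. Half-turn symmetric.
- lug (a point): middle of the yellow bracket's lug, 86 mm above its feet. The lug is 24 mm thick (along the bracket's y; steel bush in its sides, 1 mm proud, look only), 44 mm long (along x), rounded over the top, and runs from the bridge top at 68 to 105 mm above the feet.
- low_bracket: low black steel saddle bracket, a bystander to leave alone: same plan (66 x 130 mm) and lug as the yellow one but its bridge is only 28 mm clear, 73 mm high in all. Origin: centre between the feet, at their underside; z up.

How it is judged:
At the end, for the whole second after the job is handed in: Carton upright (within 7 degrees) on the bin floor (within 8 mm in height, 50 mm of its centre); tall yellow bracket upright (within 4.5 degrees) over it, feet on the bin floor (within 8 mm in height, 40 mm of its centre); both at rest (z of each of carton, tall_bracket in the frame of bin_floor below 0.008 m and angle between carton's own z axis and vertical below 0.12 rad and horizontal distance between carton and bin_floor below 0.05 m and angle between tall_bracket's own z axis and vertical below 0.08 rad and horizontal distance between tall_bracket and bin_floor below 0.04 m and linear speed of each of carton, tall_bracket below 0.02 m/s); the robot touches nothing.
It fails at once if the low black bracket was moved (more than 40 mm) (distance of low_bracket from where it was at the start of the episode above 0.04 m).
It also fails if it takes over 66 s, if anything falls off the work surface, if the arm or the gripper's body presses on something with over 40 N, if the wrist force passes 120 N, or if a joint passes its speed limit or range.

## Working session

There is one attempt and no reset: what is moved stays moved. The work goes in short steps, Python scripts to look and compute and a shell command to move; the robot and the scene stay as the last step left them, time stands still between calls to the robot, and variables do not carry over. Pictures are saved under pics/ and viewed, at most 10 in all, crops included, and the job is handed in when it is done.

```bash
mkdir -p pics; ls; python3 - <<'E'
from workcell import env
import cv2,numpy as np
s=env.state();print({k:np.round(v,3).tolist() for k,v in s.items()})
for n in("scene","top"):
    p,d=env.capture(n);cv2.imwrite(f"pics/{n}0.png",p);np.savez(f"pics/{n}0.npz",p=p,d=d)
    c=env.calibration(n);print(n,c,(d==0).mean())
print(env.calibration("wrist"))
a=cv2.imread("pics/scene0.png");b=cv2.imread("pics/top0.png")
E
```

```text
pics
{'time_s': 0.0, 'qpos': [-1.236, 0.508, -0.238, 1.501, 0.126, 1.149, -0.155], 'joint_velocities': [-0.0, -0.0, -0.002, 0.002, -0.0, 0.0, 0.001], 'effort': [-0.0, -62.062, -2.187, -24.964, 0.013, 0.012, -0.0], 'tool_pos': [0.142, 0.608, 0.249], 'tool_rot': [-0.0, 0.114, 0.993, -0.001], 'contact_force': [0.83, -1.252, -0.199], 'wrist_torque': [0.041, -0.028, 0.043], 'grasp_force': 0.0, 'width': 0.085}
scene {'fx': 434.59265637585213, 'fy': 434.59265637585213, 'cx': 256.0988405841946, 'cy': 187.44517973935, 'R': array([[-0.43661934,  0.89956044,  0.01243244],
       [ 0.72352574,  0.35932334, -0.58940414],
       [-0.53467192, -0.24835006, -0.80774265]]), 't': array([ 0.20980216, -0.28545965,  1.3385457 ])} 0.0038299560546875
top {'fx': 363.3483680694727, 'fy': 363.3483680694727, 'cx': 255.6784171948271, 'cy': 193.21410951083604, 'R': array([[ 0.0068681 , -0.99996387, -0.00500974],
       [-0.97776933, -0.00566555, -0.20960686],
       [ 0.2095709 ,  0.00633797, -0.97777291]]), 't': array([-0.00374639,  0.4788435 ,  0.90946514])} 0.004023234049479167
{'fx': 297.3186396354542, 'fy': 297.3186396354542, 'cx': 253.44205469219287, 'cy': 189.86822221577648, 'hand_eye': array([[-3.32536267e-04, -9.63256173e-01, -2.68584129e-01,
         6.87422109e-02],
       [ 9.99999945e-01, -3.19377742e-04, -9.26848024e-05,
        -9.10440571e-04],
       [ 3.49941530e-06, -2.68584145e-01,  9.63256226e-01,
        -1.24114480e-01],
       [ 0.00000000e+00,  0.00000000e+00,  0.00000000e+00,
         1.00000000e+00]])}
```

View pics/top0.png

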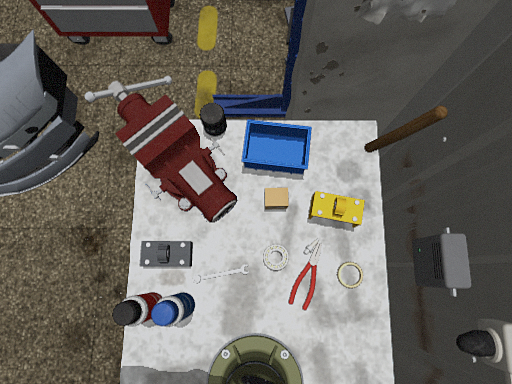

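View pics/scene0.png

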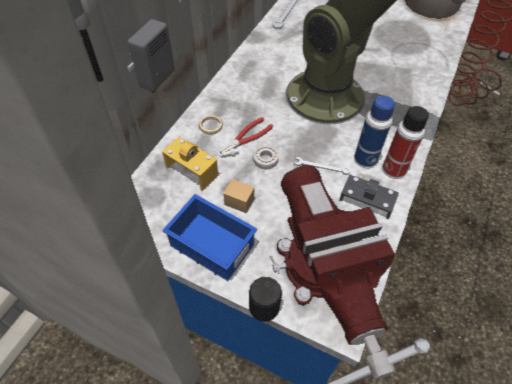

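The top view shows the bin at (277,146), carton (276,198), yellow bracket (337,208) with its lug in the middle, black bracket (166,253), vise (180,165), and a brown rod at (375–440,110–150). The scene view confirms this, with a wall and post beside the bin.

```bash
cat > h.py <<'E'
import numpy as np,cv2
from workcell import env
def pts(n,d):
    c=env.calibration(n);v,u=np.mgrid[:384,:512]
    P=np.stack([(u-c["cx"])/c["fx"]*d,(v-c["cy"])/c["fy"]*d,d],-1)
    return (P-c["t"])@c["R"]          # R^T (P-t)
def rect(xy):
    (cx,cy),(w,h),a=cv2.minAreaRect((xy*1000).astype(np.float32))
    if w<h: w,h,a=h,w,a+90       # a = direction of long side
    return np.round([cx,cy,w,h,(a+90)%180-90],1)
E
python3 - <<'E'
from h import *
for n in("top","scene"):
    f=np.load(f"pics/{n}0.npz");p,d=f["p"],f["d"];X=pts(n,d);hsv=cv2.cvtColor(p,cv2.COLOR_BGR2HSV)
    H,S,V=[hsv[...,i] for i in range(3)];z=X[...,2]
    ws=(X[...,0]>.25)&(X[...,0]<.8)&(abs(X[...,1])<.35)&(d>0)&(z<.2)
    for nm,m,lo,hi in(("bin",(H>100)&(H<125)&(S>120),.065,.085),("carton",(H>8)&(H<22)&(S>70)&(V>120),.045,.06),("yel",(H>20)&(H<33)&(S>140),.06,.073),("lug",(H>20)&(H<33)&(S>140),.09,.115),("low",(V<110)&(S<70)&(X[...,1]>.1)&(X[...,0]<.5),.028,.05)):
        k=(m&ws).astype(np.uint8);k=k&(z>lo)&(z<hi)
        nn,lab,st,_=cv2.connectedComponentsWithStats(k.astype(np.uint8),connectivity=8)
        if nm!="bin" and nn>1: k=lab==1+st[1:,4].argmax()
        q=X[k>0]
        if len(q)>5: print(n,nm,len(q),rect(q[:,:2]),"zmed",np.round(np.median(q[:,2]),3),"mean",q.mean(0).round(3))
    # tall obstacles
    t=(X[...,0]>.2)&(X[...,0]<.9)&(abs(X[...,1])<.45)&(d>0)
    q=X[t]
    for x0 in np.arange(.3,.9,.1): print(x0,[int(1000*q[(abs(q[:,0]-x0-.05)<.05)&(abs(q[:,1]-y0-.05)<.05),2].max(initial=-.1)) for y0 in np.arange(-.4,.4,.1)])
E
```

```text
top bin 811 [615.1   1.2 288.8 120.8  83.6] zmed 0.073 mean [ 0.609 -0.057  0.073]
top carton 412 [470.5 -55.4  60.3  46.7 -89.6] zmed 0.051 mean [ 0.47  -0.055  0.051]
top yel 956 [ 439.9 -211.9  130.    66.2   79.1] zmed 0.067 mean [ 0.439 -0.211  0.067]
top lug 156 [ 439.5 -212.1   43.3   23.9  -10.7] zmed 0.1 mean [ 0.438 -0.211  0.099]
top low 936 [321.1 233.3 127.8  64.6 -89.6] zmed 0.035 mean [0.321 0.233 0.035]
0.3 [289, 68, 21, 22, 154, 152, 75, 31]
0.4 [4, 107, 103, 54, 166, 174, 215, 3]
0.5 [277, 5, 77, 78, 143, 224, 225, 222]
0.6000000000000001 [281, 3, 76, 78, 90, 224, 224, 174]
0.7000000000000002 [480, 486, 476, 273, 88, 91, 146, 165]
0.8000000000000003 [-100, -100, 360, 95, -100, -100, 51, 52]
0.9000000000000001 [-100, -100, -100, -100, -100, -100, -100, -100]
scene bin 1137 [609.4 -53.1 177.2 120.7  83.4] zmed 0.074 mean [ 0.613 -0.053  0.073]
scene carton 425 [471.8 -52.6  62.3  49.4 -88.9] zmed 0.052 mean [ 0.472 -0.052  0.052]
scene yel 615 [ 441.5 -208.9  130.5   63.    80.7] zmed 0.068 mean [ 0.447 -0.203  0.067]
scene lug 63 [ 442.5 -210.7   24.5   20.7   81.3] zmed 0.103 mean [ 0.444 -0.211  0.103]
scene low 878 [322.9 236.3 126.7  67.7  88.8] zmed 0.035 mean [0.328 0.237 0.035]
0.3 [290, 68, 22, 23, 4, 141, 74, 38]
0.4 [4, 107, 104, 56, 167, 174, 170, 3]
0.5 [4, 5, 77, 77, 138, 224, 225, 224]
0.6000000000000001 [-100, 4, 647, 79, 91, 224, 225, 212]
0.7000000000000002 [-100, -100, 700, 703, 89, 92, 148, 168]
0.8000000000000003 [329, 497, 690, 696, -100, -100, -100, -100]
0.9000000000000001 [-100, -100, -100, -100, -100, -100, -100, -100]
```

```bash
python3 - <<'E'
from h import *
for n in("top","scene"):
    f=np.load(f"pics/{n}0.npz");d=f["d"];X=pts(n,d);v,u=np.mgrid[:384,:512]
    k=(d>0)&(X[...,2]>.23)&(X[...,0]>.2)&(X[...,0]<.95)&(X[...,1]<.1)&(X[...,1]>-.5)
    for y0 in np.arange(-.5,.1,.05):
        q=k&(abs(X[...,1]-y0-.025)<.025)
        if q.sum()>3: print(n,y0.round(2),q.sum(),"x",X[q][:,0].min().round(3),X[q][:,0].max().round(3),"z",X[q][:,2].min().round(3),X[q][:,2].max().round(3),"u",u[q].min(),u[q].max(),"v",v[q].min(),v[q].max())
E
python3 -m creep '[0,0,-10,-2.8,0,0,-10,-2.8,0,0,-10,-2.8,0,0,-10,-2.8,0,0,-10,-2.8]' 0 40
```

```text
top -0.45 18336 x 0.2 0.724 z 0.23 0.491 u 431 511 v 0 322
top -0.4 4232 x 0.2 0.726 z 0.23 0.469 u 410 511 v 0 325
top -0.35 1880 x 0.705 0.727 z 0.23 0.48 u 388 466 v 0 74
top -0.3 1960 x 0.705 0.728 z 0.23 0.481 u 366 440 v 0 74
top -0.25 1899 x 0.7 0.728 z 0.23 0.487 u 343 410 v 0 75
top -0.2 1993 x 0.706 0.73 z 0.23 0.477 u 322 377 v 0 75
top -0.15 2291 x 0.716 0.817 z 0.23 0.458 u 300 343 v 0 76
top -0.1 24 x 0.732 0.76 z 0.233 0.273 u 299 301 v 56 69
scene -0.45 3601 x 0.2 0.463 z 0.23 0.409 u 79 164 v 0 85
scene -0.4 1264 x 0.248 0.821 z 0.23 0.291 u 0 170 v 19 212
scene -0.35 219 x 0.819 0.824 z 0.23 0.33 u 0 26 v 192 223
scene -0.3 767 x 0.819 0.824 z 0.23 0.413 u 0 48 v 170 233
scene -0.25 1556 x 0.818 0.822 z 0.23 0.497 u 0 70 v 142 244
scene -0.2 2374 x 0.815 0.824 z 0.23 0.574 u 0 92 v 112 255
scene -0.15 13643 x 0.674 0.825 z 0.23 0.7 u 0 144 v 0 266
scene -0.1 9078 x 0.728 0.821 z 0.23 0.703 u 0 148 v 0 254
time_s: 0.52
tool_pos: [0.1418, 0.6084, 0.3002]
tool_rot: [-0.0, -0.009, 1.0, -0.001]
contact_force: [-0.3, -0.4, 0.3]
width: 0.0856
grasp_force: 0.0
```

```bash
python3 -m creep '[-20,-25,0,0,-20,-25,0,0,-20,-25,0,0,-20,-25,0,0,-20,-25,0,0]'
python3 -m creep '[-20,-25,0,0,-20,-25,0,0,-20,-25,0,0,-20,-25,0,0,-20,-25,0,0]' 
python3 -m creep '[-9,-28,0,0,-9,-28,0,0,-9,-28,0,0,-9,-28,0,0,-9,-28,0,0]'|grep tool_pos
```

```text
time_s: 0.93
tool_pos: [0.2444, 0.4838, 0.2999]
tool_rot: [-0.0, -0.008, 1.0, -0.0]
contact_force: [0.7, 0.4, 0.1]
width: 0.0856
grasp_force: 0.0
time_s: 1.35
tool_pos: [0.3463, 0.3603, 0.3001]
tool_rot: [-0.0, -0.008, 1.0, -0.0]
contact_force: [0.8, 0.5, 0.6]
width: 0.0854
grasp_force: 0.0
tool_pos: [0.3928, 0.221, 0.3001]
```

```bash
python3 -m creep '[-8,-28,0,0,-8,-28,0,0,-8,-28,0,0,-8,-28,0,0,-8,-28,0,0]'|grep tool_pos
python3 -m creep '[-8,-27,20,0,-8,-27,20,0,-8,-27,20,0,-8,-27,20,0,0,0,0,0]'
cat >> h.py <<'E'
from scipy.spatial.transform import Rotation as Ro
def wrist(name):
    s=env.state();p,d=env.capture("wrist");cv2.imwrite(f"pics/{name}.png",p)
    c=env.calibration("wrist");v,u=np.mgrid[:384,:512]
    a=(u-c["cx"])/c["fx"];b=(v-c["cy"])/c["fy"];r=np.hypot(a,b)+1e-9
    k=np.where(r<1.4,np.tan(np.minimum(r,1.4))/r,0)*d
    P=np.stack([a*k,b*k,d],-1);h=c["hand_eye"];P=P@h[:3,:3].T+h[:3,3]   # tool
    w,x,y,z=s["tool_rot"];R=Ro.from_quat([x,y,z,w]).as_matrix()
    return p,d,P@R.T+s["tool_pos"],P
def mask(p,nm):
    hsv=cv2.cvtColor(p,cv2.COLOR_BGR2HSV);H,S,V=[hsv[...,i] for i in range(3)]
    return {"carton":(H>8)&(H<22)&(S>70)&(V>100),"yel":(H>20)&(H<33)&(S>140),"bin":(H>100)&(H<125)&(S>120)}[nm]
def top(p,d,X,nm,lo,hi):
    k=mask(p,nm)&(d>0)&(X[...,2]>lo)&(X[...,2]<hi)
    n,lab,st,_=cv2.connectedComponentsWithStats(k.astype(np.uint8),connectivity=8)
    k=lab==1+st[1:,4].argmax();q=X[k];return k.sum(),rect(q[:,:2]),np.median(q[:,2]).round(4)
E
python3 - <<'E'
from h import *
p,d,X,P=wrist("w1");print(top(p,d,X,"carton",.045,.06))
print(top(p,d,X,"bin",.06,.085))
E
```

```text
tool_pos: [0.4349, 0.0817, 0.3001]
time_s: 2.6
tool_pos: [0.4677, -0.03, 0.2169]
tool_rot: [-0.003, -0.004, 1.0, -0.001]
contact_force: [-1.0, -0.3, 0.5]
width: 0.0858
grasp_force: 0.0
(np.int64(2822), array([469.5, -55. ,  61.1,  49.3, -88. ]), np.float64(0.0525))
(np.int64(2086), array([583.9, -44.1, 159. ,  71.5,  83.4]), np.float64(0.0751))
```

View pics/w1.png

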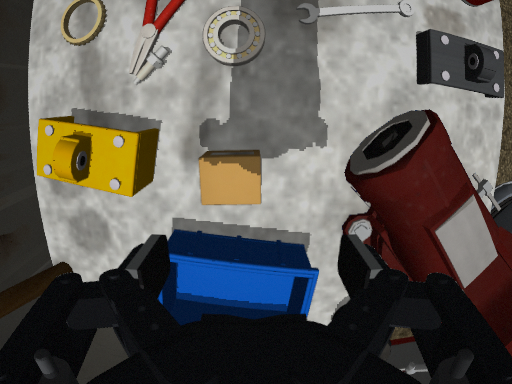

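The wrist view shows the carton at (231,178), the bin (240,280), the yellow bracket (97,155), and the vise nose at (350,175), the one thing close to the carton.

```bash
python3 - <<'E'
from h import *
f=np.load("pics/top0.npz");X=pts("top",f["d"])
for x0 in np.arange(.38,.72,.04):
    k=(abs(X[...,0]-x0)<.02)&(X[...,1]>-.03)&(X[...,1]<.3)&(X[...,2]>.09)&(f["d"]>0)
    if k.any(): print(x0.round(2),X[k][:,1].min().round(3),X[k][:,2].max().round(3))
E
python3 -m creep '[-1,-8,30,0,-1,-8,30,0,-1,-8,30,0,0,-1,20,0,0,0,0,0]'
```

```text
0.38 0.095 0.154
0.42 0.05 0.167
0.46 0.045 0.174
0.5 0.076 0.224
0.54 0.107 0.225
0.58 0.133 0.225
0.62 0.143 0.224
0.66 0.106 0.224
0.7 0.098 0.152
time_s: 3.07
tool_pos: [0.47, -0.0485, 0.1074]
tool_rot: [-0.003, -0.008, 1.0, 0.0]
contact_force: [-0.6, -0.1, 0.2]
width: 0.0851
grasp_force: 0.0
```

```bash
python3 -m creep '[0,-2,20,0,0,0,20,0,0,0,20,0,0,0,20,0,0,0,0,0]'
python3 -m creep '[0,0,0,0,0,0,0,0,0,0,0,0,0,0,0,0,0,0,0,0]' 0.5 40
python3 -m creep '[0,0,0,0,0,0,0,0,0,0,0,0,0,0,0,0,0,0,0,0]'
```

```text
time_s: 3.48
tool_pos: [0.4715, -0.0499, 0.0291]
tool_rot: [-0.001, -0.009, 1.0, 0.0]
contact_force: [-0.7, 0.1, 0.3]
width: 0.0855
grasp_force: 0.0
time_s: 3.9
tool_pos: [0.4731, -0.0511, 0.032]
tool_rot: [0.001, -0.008, 1.0, -0.0]
contact_force: [-0.7, -0.1, 7.2]
width: 0.0617
grasp_force: 44.8
time_s: 4.32
tool_pos: [0.4731, -0.0511, 0.032]
tool_rot: [0.001, -0.008, 1.0, -0.0]
contact_force: [-0.4, 1.3, 8.8]
width: 0.0615
grasp_force: 44.8
```

```bash
python3 -m creep '[0,0,26,0,0,0,-26,0,0,0,-26,0,0,0,-26,0,0,0,-26,0]' >/dev/null & sleep 0; kill %1 2>/dev/null; echo
python3 - <<'E'
from h import *
s=env.state();print({k:np.round(s[k],4).tolist() for k in("time_s","tool_pos","tool_rot","contact_force","width","grasp_force")})
f=np.load("pics/top0.npz");X=pts("top",f["d"]);print(top(f["p"],f["d"],X,"bin",.065,.085))
f=np.load("pics/scene0.npz");X=pts("scene",f["d"]);print(top(f["p"],f["d"],X,"bin",.065,.085))
E
```

```text
{'time_s': 4.3167, 'tool_pos': [0.4731, -0.0511, 0.032], 'tool_rot': [0.0015, -0.0078, 1.0, -0.0], 'contact_force': [-0.3921, 1.3099, 8.8171], 'width': 0.0615, 'grasp_force': 44.8237}
(np.int64(809), array([608.7, -55.7, 174.3, 120.8,  83.6]), np.float64(0.0731))
(np.int64(1137), array([609.4, -53.1, 177.2, 120.7,  83.4]), np.float64(0.0739))
```

That mistyped call was killed before it moved anything. Lifting now.

```bash
python3 -m creep '[0,0,-15,0,0,0,-28,0,0,0,-30,0,0,0,-30,0,0,0,-27,0]'
python3 -m creep '[-25,0,0,1.5,-28,0,0,1.5,-28,0,0,1.5,-28,0,0,1.5,-25,0,0,1.5]' 
python3 -m creep '[0,0,0,0,0,0,0,0,0,0,0,0,0,0,0,0,0,0,0,0]'|grep tool
```

```text
time_s: 4.73
tool_pos: [0.4719, -0.0511, 0.163]
tool_rot: [0.001, -0.008, 1.0, -0.0]
contact_force: [0.8, 0.0, -2.6]
width: 0.0617
grasp_force: 44.7
time_s: 5.15
tool_pos: [0.6073, -0.0557, 0.1615]
tool_rot: [0.001, 0.058, 0.998, 0.0]
contact_force: [0.0, 0.2, -2.0]
width: 0.0612
grasp_force: 45.0
tool_pos: [0.605, -0.0561, 0.1607]
tool_rot: [-0.0, 0.058, 0.998, 0.0]
```

```bash
python3 -m creep '[-4,2,20,0,0,0,25,0,0,0,25,0,0,0,22,0,0,0,15,0]'
python3 -m creep '[0,0,6,0,0,0,5,0,0,0,3,0,0,0,0,0,0,0,0,0]'
```

```text
time_s: 5.98
tool_pos: [0.6086, -0.0545, 0.0516]
tool_rot: [-0.001, 0.058, 0.998, 0.0]
contact_force: [0.2, -0.1, -2.1]
width: 0.0612
grasp_force: 44.9
time_s: 6.4
tool_pos: [0.6106, -0.0547, 0.0402]
tool_rot: [0.001, 0.058, 0.998, -0.0]
contact_force: [-0.2, -0.5, -1.8]
width: 0.0612
grasp_force: 44.8
```

```bash
python3 -m creep '[0,0,1,0,0,0,1,0,0,0,1,0,0,0,0,0,0,0,0,0]'
python3 -m creep '[0,0,0,0,0,0,0,0,0,0,0,0,0,0,0,0,0,0,0,0]' 0
python3 -m creep '[0,0,-15,0,0,0,-30,0,0,0,-30,0,0,0,-30,0,0,0,-30,0]'
```

```text
time_s: 6.82
tool_pos: [0.6104, -0.0547, 0.0371]
tool_rot: [0.001, 0.058, 0.998, -0.0]
contact_force: [-1.8, 0.5, 6.0]
width: 0.0615
grasp_force: 45.5
time_s: 7.23
tool_pos: [0.61, -0.0546, 0.0361]
tool_rot: [-0.0, 0.058, 0.998, -0.0]
contact_force: [0.2, -0.0, -0.5]
width: 0.0853
grasp_force: 0.0
time_s: 7.65
tool_pos: [0.6098, -0.0547, 0.1726]
tool_rot: [-0.0, 0.058, 0.998, -0.0]
contact_force: [0.6, -0.5, 0.3]
width: 0.0855
grasp_force: 0.0
```

```bash
python3 -m creep '[15,-17,-12,0,15,-17,-12,0,15,-17,-12,0,15,-17,-12,0,15,-17,-12,0]'|grep tool
python3 -m creep '[15,-18,0,0.7,15,-18,0,0.7,15,-18,0,0.7,15,-18,0,0.7,15,-18,0,0.7]' | grep tool
python3 -m creep '[0,0,0,0,0,0,0,0,0,0,0,0,0,0,0,0,0,0,0,0]'|grep tool
python3 - <<'E'
from h import *
p,d,X,P=wrist("w2");print(top(p,d,X,"yel",.06,.075),top(p,d,X,"yel",.09,.115),top(p,d,P,"yel",-9,9)[0])
p,d=env.capture("top");cv2.imwrite("pics/t2.png",p);X=pts("top",d);print(top(p,d,X,"yel",.06,.073),top(p,d,X,"carton",.045,.07))
p,d=env.capture("scene");X=pts("scene",d);print(top(p,d,X,"carton",.045,.07))
cv2.imwrite("pics/s2.png",p)
E
```

```text
tool_pos: [0.5248, -0.1311, 0.2318]
tool_rot: [-0.0, 0.058, 0.998, -0.0]
tool_pos: [0.438, -0.2098, 0.2314]
tool_rot: [0.0, 0.088, 0.996, -0.0]
tool_pos: [0.4397, -0.2083, 0.2312]
tool_rot: [0.0, 0.087, 0.996, 0.0]
(np.int64(6363), array([ 438.3, -212.5,  129.8,   66.2,   79.2]), np.float64(0.0685)) (np.int64(1242), array([ 437.6, -212. ,   43.4,   25.6,  -10.1]), np.float64(0.1023)) 7763
(np.int64(948), array([ 439.7, -212.1,  130.1,   66.2,   79.1]), np.float64(0.0665)) (np.int64(389), array([607.3, -54.6,  60.4,  50.5,  82.6]), np.float64(0.0556))
(np.int64(564), array([608.7, -52.2,  62. ,  49.8,  82.7]), np.float64(0.0564))
```

View pics/w2.png

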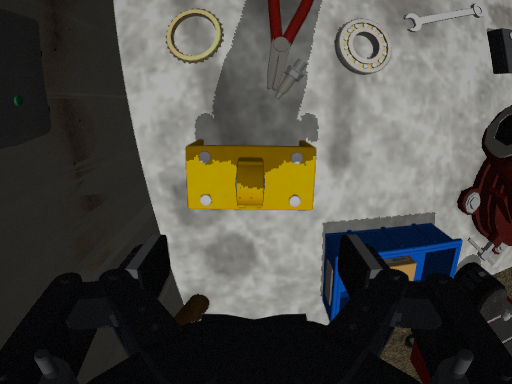

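The carton stands in the bin (400,270). The bracket is centred below at (251,178) and its lug at (251,182). I'll descend onto the lug.

```bash
python3 -m creep '[0,-4,25,0.8,0,0,30,0,0,0,30,0,0,0,25,0,0,0,15,0]'
python3 -m creep '[0,0,8,0,0,0,5,0,0,0,0,0,0,0,0,0,0,0,0,0]'
python3 -m creep '[0,0,0,0,0,0,0,0,0,0,0,0,0,0,0,0,0,0,0,0]' 0.9 60
python3 -m creep '[0,0,0,0,0,0,0,0,0,0,0,0,0,0,0,0,0,0,0,0]'
```

```text
time_s: 9.47
tool_pos: [0.4375, -0.2123, 0.1039]
tool_rot: [-0.001, 0.095, 0.996, 0.0]
contact_force: [-0.6, -0.8, -0.4]
width: 0.0854
grasp_force: 0.0
time_s: 9.88
tool_pos: [0.439, -0.2133, 0.0942]
tool_rot: [0.001, 0.095, 0.995, -0.0]
contact_force: [-1.4, 0.1, 0.4]
width: 0.0853
grasp_force: 0.0
time_s: 10.3
tool_pos: [0.4384, -0.213, 0.0935]
tool_rot: [0.0, 0.095, 0.995, 0.0]
contact_force: [0.9, 5.9, 2.0]
width: 0.0257
grasp_force: 1.4
time_s: 10.72
tool_pos: [0.4386, -0.213, 0.0937]
tool_rot: [0.0, 0.095, 0.995, -0.0]
contact_force: [-0.5, 1.1, 5.2]
width: 0.0231
grasp_force: 59.9
```

```bash
python3 -m creep '[0,0,-10,0,0,0,-25,0,0,0,-30,0,0,0,-30,0,0,0,-30,0]'
python3 -m creep '[0,0,-15,0,0,0,0,0,0,0,0,0,0,0,0,0,0,0,0,0]'
python3 - <<'E'
from h import *
p,d,X,P=wrist("w3")
k=mask(p,"yel")&(d>0)
q=P[k];print(len(q),np.percentile(q,[1,5,25,50,75,95,99],axis=0).round(4))
p,d=env.capture("scene");cv2.imwrite("pics/s3.png",p)
E
```

```text
time_s: 11.13
tool_pos: [0.4373, -0.2127, 0.2188]
tool_rot: [-0.001, 0.095, 0.995, 0.0]
contact_force: [-0.4, -0.3, -4.7]
width: 0.023
grasp_force: 59.4
time_s: 11.55
tool_pos: [0.4373, -0.2126, 0.2314]
tool_rot: [-0.002, 0.095, 0.995, 0.001]
contact_force: [-0.3, 0.2, -3.3]
width: 0.0232
grasp_force: 59.7
19113 [[-0.0168 -0.0638 -0.0122]
 [-0.012  -0.059  -0.011 ]
 [ 0.0028 -0.0315  0.0148]
 [ 0.0142 -0.0011  0.0249]
 [ 0.024   0.0296  0.0255]
 [ 0.0324  0.0571  0.0279]
 [ 0.0331  0.0617  0.0782]]
```

View pics/w3.png

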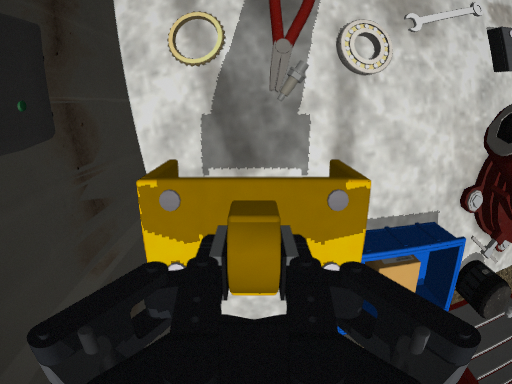

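View pics/s3.png

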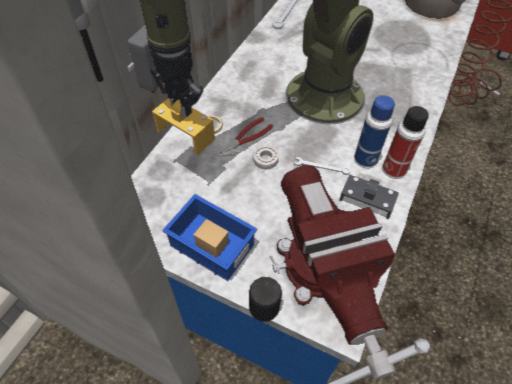

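The wrist view shows the bracket held level and centred, with the lug at (253,245) between the pads. The scene view shows the carton upright mid-bin at (211,236).

```bash
python3 -m creep '[-10,13,0,0,-14,19,0,0,-14,19,0,0,-14,19,0,0,-14,19,0,0]'|grep tool
python3 -m creep '[-14,19,0,0,-14,19,0,0,-14,19,0,0,-14,19,0,0,-14,19,0,0]'|grep tool
python3 -m creep '[-3,4,0,-1.1,0,0,0,-1.1,0,0,0,-1.1,0,0,0,-1.1,0,0,0,0]'
python3 - <<'E'
from h import *
s=env.state();print(s["tool_pos"])
p,d,X,P=wrist("w4")
print("yel",top(p,d,X,"yel",.195,.215))
for n in("scene","top"):
    p,d=env.capture(n);cv2.imwrite(f"pics/{n}4.png",p);X=pts(n,d)
    print(n,top(p,d,X,"yel",.195,.215))
    print(top(p,d,X,"bin",.065,.085))
E
```

```text
tool_pos: [0.5204, -0.1373, 0.2323]
tool_rot: [-0.001, 0.095, 0.995, 0.0]
tool_pos: [0.6071, -0.0572, 0.2319]
tool_rot: [-0.001, 0.095, 0.995, -0.0]
time_s: 12.9
tool_pos: [0.6095, -0.0562, 0.2332]
tool_rot: [-0.0, 0.057, 0.998, -0.0]
contact_force: [-0.3, 0.6, -4.7]
width: 0.0234
grasp_force: 59.7
[ 0.60954848 -0.05622743  0.23316067]
yel (np.int64(13587), array([602.3, -56.1, 129.9,  53.1,  83.7]), np.float64(0.2079))
scene (np.int64(653), array([620.8, -54.1, 127.8,  47.7,  84.6]), np.float64(0.2073))
(np.int64(844), array([609.9, -52.8, 176.1, 120.1,  83.3]), np.float64(0.0744))
top (np.int64(1), array([ 598. , -370.1,    0. ,    0. ,    0. ]), np.float64(0.1997))
(np.int64(1), array([661.2, 136.9,   0. ,   0. ,   0. ]), np.float64(0.0723))
```

View pics/w4.png

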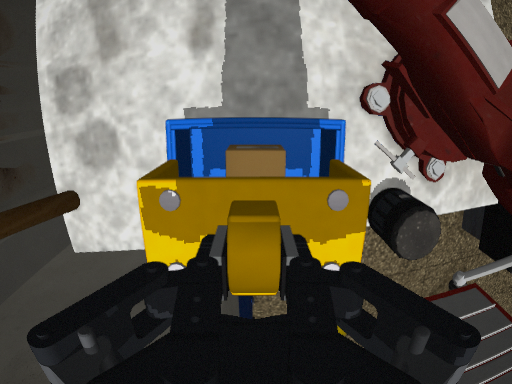

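The bracket's edges (138–370) and the bin's (166–345) share a midline to about 1 px, and the carton sits between the legs, so I'll lower straight down.

```bash
python3 -m creep '[0,1,15,0,0,0,20,0,0,0,20,0,0,0,15,0,0,0,10,0]'
python3 -m creep '[0,0,10,0,0,0,10,0,0,0,10,0,0,0,8,0,0,0,5,0]'
```

```text
time_s: 13.47
tool_pos: [0.6096, -0.0541, 0.1518]
tool_rot: [-0.001, 0.057, 0.998, -0.0]
contact_force: [-1.2, -0.0, -4.5]
width: 0.0229
grasp_force: 59.6
time_s: 13.88
tool_pos: [0.6103, -0.0538, 0.1093]
tool_rot: [-0.0, 0.057, 0.998, -0.0]
contact_force: [0.1, -0.3, -3.9]
width: 0.0228
grasp_force: 59.6
```

```bash
python3 -m creep '[0,0,3,0,0,0,3,0,0,0,2,0,0,0,0,0,0,0,0,0]'
python3 -m creep '[0,0,1,0,0,0,1,0,0,0,0,0,0,0,0,0,0,0,0,0]'
```

```text
time_s: 14.3
tool_pos: [0.6106, -0.0538, 0.1025]
tool_rot: [0.0, 0.057, 0.998, -0.0]
contact_force: [0.1, -0.9, -5.0]
width: 0.0233
grasp_force: 59.6
time_s: 14.72
tool_pos: [0.6105, -0.0538, 0.1004]
tool_rot: [0.0, 0.057, 0.998, -0.0]
contact_force: [0.0, -0.0, -3.7]
width: 0.0228
grasp_force: 59.6
```

```bash
python3 -m creep '[0,0,1,0,0,0,1,0,0,0,0,0,0,0,0,0,0,0,0,0]'
python3 -m creep '[0,0,0.5,0,0,0,0.5,0,0,0,0,0,0,0,0,0,0,0,0,0]'
```

```text
time_s: 15.13
tool_pos: [0.6106, -0.0538, 0.0987]
tool_rot: [0.0, 0.057, 0.998, -0.0]
contact_force: [-1.6, -1.0, 3.6]
width: 0.0232
grasp_force: 60.4
time_s: 15.55
tool_pos: [0.6107, -0.0538, 0.0987]
tool_rot: [0.001, 0.057, 0.998, 0.0]
contact_force: [-4.4, 0.7, 10.8]
width: 0.0234
grasp_force: 61.9
```

```bash
python3 -m creep '[0,0,0,0,0,0,0,0,0,0,0,0,0,0,0,0,0,0,0,0]' 0
python3 -m creep '[0,0,-10,0,0,0,-25,0,0,0,-30,0,0,0,-30,0,0,0,-30,0]' |grep tool
python3 -m creep '[25,0,0,0,30,0,0,0,30,0,0,0,30,0,0,0,25,0,0,0]'
python3 -m creep '[0,0,0,0,0,0,0,0,0,0,0,0,0,0,0,0,0,0,0,0]' |grep tool
python3 - <<'E'
from h import *
p,d,X,P=wrist("w5");print(top(p,d,X,"yel",.06,.09))
p,d=env.capture("scene");X=pts("scene",d);print(top(p,d,X,"yel",.06,.09),top(p,d,X,"bin",.065,.085),top(p,d,X,"carton",.02,.07))
k=mask(p,"yel")&(X[...,2]>.065)&(X[...,2]<.082)&(d>0);q=X[k];A=np.c_[q[:,:2],np.ones(len(q))]
print("tilt",np.linalg.lstsq(A,q[:,2],rcond=None)[0])
cv2.imwrite("pics/s5.png",cv2.resize(p[150:300,130:290],None,fx=3.5,fy=3.5))
E
```

```text
time_s: 15.97
tool_pos: [0.6105, -0.0538, 0.0971]
tool_rot: [-0.0, 0.057, 0.998, -0.0]
contact_force: [-0.3, 0.2, 0.4]
width: 0.0815
grasp_force: 0.0
tool_pos: [0.6103, -0.0538, 0.2243]
tool_rot: [0.0, 0.057, 0.998, -0.0]
time_s: 16.8
tool_pos: [0.4693, -0.0378, 0.223]
tool_rot: [0.0, 0.057, 0.998, 0.0]
contact_force: [0.1, -0.0, 0.6]
width: 0.0851
grasp_force: 0.0
tool_pos: [0.4724, -0.038, 0.2223]
tool_rot: [0.0, 0.057, 0.998, -0.0]
(np.int64(3912), array([606.9, -54.3, 130.6,  62.9,  84.6]), np.float64(0.0736))
(np.int64(1011), array([612.7, -52.2, 130.7,  65.7,  84.1]), np.float64(0.0729)) (np.int64(1126), array([610.2, -52.7, 176.2, 119.6,  82.9]), np.float64(0.0741)) (np.int64(49), array([636.2,  10.3,  32.6,   6.9, -19. ]), np.float64(0.0593))
tilt [ 5.79240288e-03 -9.60367781e-05  6.92048082e-02]
```

View pics/s5.png

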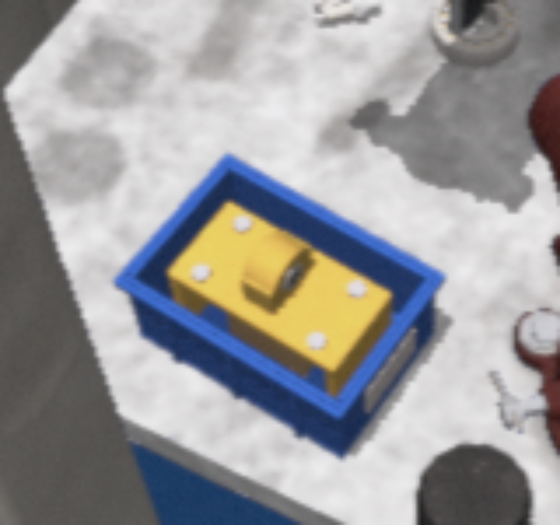

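The bracket sits level and centred in the bin at about (285,290) in this crop. Its top is at 73 mm as expected, and its tilt is below 0.01 rad.

```bash
python3 -c "
from workcell import env
print(env.finish_job())"
```

```text
the job is handed in; nothing more can be done
None
```

I handed the job in at about 17 s of the 66 s: the carton stands upright in the bin and the yellow bracket sits level astride it at floor height, the arm was clear and never went near the black bracket, and `finish_job` returned no verdict.

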